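# Load an empty bobbin on the coil winder

## Robot

A 6-joint arm with a two-finger parallel gripper is mounted at the origin on a cart in front of the work surface, level with it; the furniture and walls round the work are solid. World frame = base frame: x ahead of the robot, y to its left, z up, the work surface at z = 0. Lengths are in m, angles in rad, forces in N, time in s.
With the tool pointing down it reaches from about 0.35 to 0.775 m from the base axis. Payload 7.3 kg.
Tool frame: the origin (TCP) lies at the centre of the arm's flange, where the gripper is bolted on; the fingertips stand 178 mm ahead of it and the grasp point (between the pads) lies 159 mm ahead of it; z points along the fingers, y is the line along which they close (so a half turn about z gives the same grasp; the last joint's range is limited). The gripper opens to 92 mm and grips with 3 to 60 N. Pads are 19 mm wide; open, the fingers measure 130 mm over their backs; the gripper's body (75 mm by 190 mm) begins 47 mm behind the grasp point.
Start: joints at [-1.496, 0.342, 1.524, -0, 1.275, -0.146], TCP at [0.115, -0.512, 0.405] pointing down, gripper open.
Joint ranges: [-2.53, 2.53], [-0.77, 2.02], [0.04, 2.7], [-1, 4.14], [0.28, 2.66], [-3.11, 3.11]. Speed limits (rad/s): [2.57, 2.57, 3.14, 3.14, 3.14, 3.14].

## Interface

Orientations are given as [roll, pitch, yaw] about the fixed x, y, z axes, in that order (R = Rz(yaw) Ry(pitch) Rx(roll)).
In Python, from cell import telemetry, vision, ticket gives the robot as it stands.
- The arm moves only by the shell command python3 -m crank 'ROWS' [FORCE]. ROWS is JSON, a list of rows, each a list of 5 numbers: the gripper command: -1 is shut, 1 is fully open, values between are in proportion, then the shift along the tool's x, y, z in mm, then the turn about the tool's z in rad. In form: [[fingers, dx, dy, dz, roll], ...]. A call has 1 to 12 rows; each row is the pose to reach, as a shift and turn from the pose commanded when the call began, along the tool's axes at that moment; what a row does not reach only later rows make up. A row lasts 1/12 s, in which the tool goes at most 41.7 mm and 7.16 degrees, less where a joint would pass 70% of its speed; a pose out of reach is approached as far as the arm can. A call with a gripper value outside its range is refused whole. The fingers move at their own pace and stop on an object; FORCE is the grip in N (left out, the last holds). Time passes only in rows, so rows that repeat a pose let the fingers close. It gives the time, the measured TCP pose, the force, the opening and the grip force at its end, in the units of the state.
- telemetry.observe(): the state, without advancing time (a new reading comes with each control period).
- vision.read_camera(name): name is "scene" or "top"; returns (picture, depth): 384x512x3 uint8, red, green, blue; 384x512 float32, m along the optical axis (not along the pixel's ray), 0 where there is no reading.
- vision.get_calibration(name): a dict with "camera_matrix" (3x3 intrinsics, pixels), "rvec" (rotation vector, rad) and "tvec" (3), from world to camera coordinates, as OpenCV has them. Camera axes: x right, y down, z forward; pixel columns grow to the right and rows downward; lengths in m; the calibration is good to about 2 mm. A picture is of the moment at which its call begins. get_calibration takes no time and is no camera call.
- ticket.hand_in(): hands the job in; it is judged then, once.
The state is a dict: "time": time; "qpos": joint angles; "qvel": joint speeds; "joint_efforts": joint torques, N m; "tool_pos": TCP position; "tool_rot": TCP orientation; "contact_force": force on the tool from outside, world axes, zero at the start; "torque": the same for the moment, N m; "opening": finger opening in m; "grip_force": force on a finger pad.
Only numpy, scipy, OpenCV 4.12 (cv2) and the standard library are available. Lean on these libraries where they do the work, as an engineer would, in place of code of your own. Each camera call takes 0.05 s, during which the arm holds its last target. There are 200 camera calls.

## Task

Load the empty black bobbin onto the coil winder: set it upright over the drive cone, slotted flange down, and turn it under light pressure until its slots drop over the drive dogs and it sits fully home on the cone; then swing the tailstock arm over and press it right down so that its centre sits in the top of the bobbin. The spindle is locked and the bobbin is thin plastic: stop turning as soon as it drops, and never push or twist it with more than about 20 N. Leave the wound bobbin, the roll of tape and the multimeter where they are.

Things in the scene. Friction and masses are not known exactly. Their poses are not given: they have to be found in the camera images.
- bobbin_mid (a point): Centre (22 mm above the underside) of the empty bobbin: black plastic, 44 mm tall, 0.08 to 0.15 kg, upright on the bench, z up; no wire, so its bare 47 mm barrel shows. Upper flange: solid rim, 62 mm diameter, from 34 to 44 mm above the underside, the place to grip. Lower flange: 62 mm diameter, 6 mm thick, with drive slots.
- bobbin_foot (a point): Centre of the empty bobbin's underside, same axes. Four open slots 9.5 mm wide cut the lower flange towards its own +x, +y, -x, -y. The bore tapers from both ends: 41 mm diameter at the underside to 23 mm at 24 mm height, and 32 mm at the upper face to 23 mm 12 mm below it. Slippery on the winder's steel.
- wound_mid (a point): Centre (22 mm above the underside) of the wound bobbin: same size and colour, but full of copper wire, 0.3 kg; stays where it is.
- cone_seat (a point): On the coil winder's upright spindle axis, where the centre of the bobbin's underside lies when fully home: the upper face of the drive plate, 62 mm above the bench. Winder axes. The steel plate (57 mm diameter) carries a cone, 41 mm diameter at the plate narrowing to 23 mm, 24 mm tall, and four drive dogs, 5 mm wide and tall, 90 degrees apart, 26 mm off the axis.
- dog_tops (a point): On the spindle axis at the height of the tops of the drive dogs, 5 mm above cone_seat; winder axes. The spindle is locked, at an angle that is not measured (these axes do not show it). A bobbin whose slots miss the dogs rides on their tops, 5 mm above home, with 2 mm side play, and drops when turned (a quarter turn at most) to meet them; a slot has 2 mm play either side of its dog.
- winder_top (a point): Where the spindle axis meets the top of the winder's housing, 46 mm above the bench; winder axes. The grey housing, fixed, is 116 mm wide (x) and reaches from 75 mm on the -y to 119 mm on the +y side of the axis; its panel faces -x. A wire-guide post with a brass roller stands at x +36, y -60 mm, its top 91 mm above the bench. A shelf overhangs the bench beyond world x = 0.65.
- tail_hinge (a point): Middle of the tailstock arm's hinge pin, 101 mm to the winder's +y side of the spindle axis and 104 mm above the bench, on a post 36 by 20 mm; winder axes: the pin lies along x.
- tail (a joint): Angle of the tailstock arm, rad: 0 closed (arm level, from the hinge along the winder's -y over the spindle axis, its brass conical centre in the bobbin's top), 1.57 upright, 2.1 leaning fully back. Stiff hinge (0.1 N m): it stays where it is left. It cannot come down the last 0.04 rad unless the bobbin is home.
- tail_tab (a point): Middle of the outer face (on top when closed) of the black thumb tab, 26 (x) by 20 by 8 mm, at the end of the tailstock arm: 133 mm from the pin along the arm and 22 mm off it square to the arm. z square out of that face, y along the arm to the hinge. The arm is 18 mm wide, its outer face flush with the tab's but for a round cap, 23 mm, 7 mm proud, above the spindle.
- tape_amber: Roll of amber tape lying flat, 68 mm in diameter, 12 mm tall, origin at the centre of its underside; stays where it is.
- multimeter: Hand multimeter lying flat, 130 by 70 by 37 mm, origin at the centre of its underside; stays where it is.

How it is judged:
By the outcome, as a careful person would: the job done as asked, in the order asked, and still so for the second after the job is handed in, with the robot touching nothing.
It also fails if it takes over 72 s, if anything falls off the work surface, if the arm or the gripper's body presses on something with over 40 N, if the wrist force passes 120 N, or if a joint passes its speed limit or range.

## Working session

There is one attempt and no reset: what is moved stays moved. The work goes in short steps, Python scripts to look and compute and a shell command to move; the robot and the scene stay as the last step left them, time stands still between calls to the robot, and variables do not carry over. Pictures are saved under pics/ and viewed, at most 10 in all, crops included, and the job is handed in when it is done.

```bash
mkdir -p pics; ls
cat > h.py <<'E'
import numpy as np, cv2
from cell import telemetry, vision, ticket
def cam(n):
    c=vision.get_calibration(n); K=np.array(c["camera_matrix"],float); R=cv2.Rodrigues(np.array(c["rvec"],float))[0]; t=np.array(c["tvec"],float).ravel(); return K,R,t
def onplane(n,uv,z):
    K,R,t=cam(n); d=R.T@np.linalg.inv(K)@np.array([uv[0],uv[1],1.]); o=-R.T@t; return o+d*(z-o[2])/d[2]
def proj(n,p):
    K,R,t=cam(n); q=K@(R@np.array(p,float)+t); return q[:2]/q[2]
def cloud(n,dep):
    K,R,t=cam(n); v,u=np.mgrid[:dep.shape[0],:dep.shape[1]]
    pc=np.stack([(u-K[0,2])/K[0,0]*dep,(v-K[1,2])/K[1,1]*dep,dep],-1); return (pc-t)@R
def save(name,im): cv2.imwrite("pics/"+name,im[...,::-1])
E
python3 - <<'E'
from h import *
for n in("scene","top"):
    im,d=vision.read_camera(n); save(n+"0.png",im); np.savez("/tmp/"+n+"0.npz",im=im,d=d)
    K,R,t=cam(n); print(n,K.round(1).tolist(),(-R.T@t).round(3),R.round(2).tolist())
print(telemetry.observe())
E
```

```text
pics
scene [[442.6, 0.0, 256.8], [0.0, 442.6, 191.8], [0.0, 0.0, 1.0]] [-0.242  0.656  0.692] [[-0.62, -0.78, -0.02], [-0.38, 0.33, -0.86], [0.68, -0.53, -0.5]]
top [[462.2, 0.0, 257.1], [0.0, 462.2, 192.7], [0.0, 0.0, 1.0]] [ 0.361 -0.026  1.251] [[0.02, -1.0, -0.05], [-0.99, -0.01, -0.16], [0.16, 0.06, -0.99]]
{'time': 0.1, 'qpos': array([-1.49602970e+00,  3.42640974e-01,  1.52488470e+00, -7.03917674e-06,
        1.27536936e+00, -1.45991173e-01]), 'qvel': array([-0.00038864, -0.00257176, -0.00275263,  0.00031611, -0.00140999,
        0.00138742]), 'joint_efforts': array([ 1.67986153e-03, -4.32004309e+01, -2.44695246e+01,  7.19317957e-02,
        5.26510400e-02, -5.70896111e-05]), 'tool_pos': array([ 0.11497598, -0.51214527,  0.4041334 ]), 'tool_rot': array([-3.14030315e+00, -1.82801432e-04,  2.20759736e-01]), 'contact_force': array([ 0.55516905,  0.15642892, -0.16339502]), 'torque': array([-0.05986724,  0.03754788, -0.01539835]), 'grip_force': 0.0, 'opening': 0.09188136517800623}
```

View pics/scene0.png

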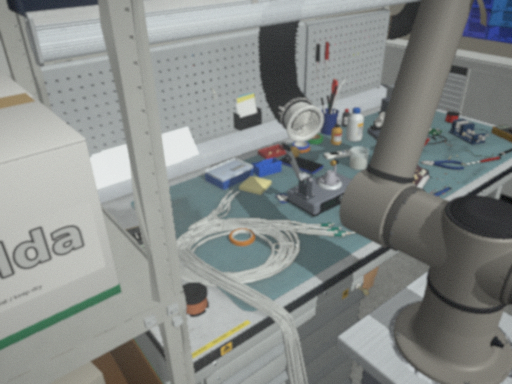

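View pics/top0.png

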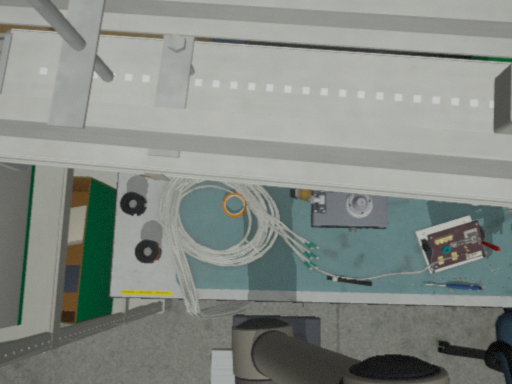

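The scene view shows the winder at about (318,192), with the tape at (241,237) and one bobbin showing copper at (195,298). In the top view there are two bobbins at (133,204) and (147,250), and the winder with its plate at (358,206). The tailstock leans left of it, near (300,194).

Run:
```python
from h import *
a=np.load("/tmp/top0.npz"); b=np.load("/tmp/scene0.npz")
t=a["im"]; s=b["im"]
c1=cv2.resize(t[180:275,110:180],None,fx=4,fy=4,interpolation=cv2.INTER_CUBIC)
c2=cv2.resize(t[180:240,280:400],None,fx=4,fy=4,interpolation=cv2.INTER_CUBIC)
c3=cv2.resize(s[140:225,270:380],None,fx=4,fy=4,interpolation=cv2.INTER_CUBIC)
c4=cv2.resize(s[270:330,170:230],None,fx=4,fy=4,interpolation=cv2.INTER_CUBIC)
W=np.zeros((600,800,3),np.uint8)
def put(c,y,x): h,w=c.shape[:2]; W[y:y+h,x:x+w]=c[:600-y,:800-x]
put(c1,0,0);put(c2,0,300);put(c3,245,285); put(c4[:200],390,0)
save("crop1.png",W)
pc=cloud("top",a["d"])
for uv in [(133,204),(147,250),(127,195),(140,240),(153,240),(350,208),(358,206),(330,215),(380,195),(300,194),(318,196),(235,205)]:
    print(uv,pc[uv[1],uv[0]].round(3))
for uv in [(195,298),(195,287),(330,180),(298,165),(296,150),(329,178)]:
    print("s",uv,cloud("scene",b["d"])[uv[1],uv[0]].round(3))
```

```text
(133, 204) [ 0.53   0.392 -0.002]
(147, 250) [ 0.404  0.345 -0.004]
(127, 195) [0.549 0.396 0.04 ]
(140, 240) [ 0.431  0.366 -0.002]
(153, 240) [ 0.432  0.33  -0.002]
(350, 208) [ 0.519 -0.196  0.063]
(358, 206) [ 0.522 -0.215  0.078]
(330, 215) [ 0.502 -0.148  0.043]
(380, 195) [ 0.425 -0.108  0.858]
(300, 194) [ 0.531 -0.064  0.202]
(318, 196) [ 0.542 -0.112  0.106]
(235, 205) [ 0.531  0.107 -0.003]
s (195, 298) [0.377 0.343 0.047]
s (195, 287) [0.406 0.325 0.045]
s (330, 180) [ 0.52  -0.208  0.068]
s (298, 165) [ 0.735 -0.284  0.01 ]
s (296, 150) [ 0.526 -0.073  0.203]
s (329, 178) [ 0.524 -0.207  0.074]
```

View pics/crop1.png

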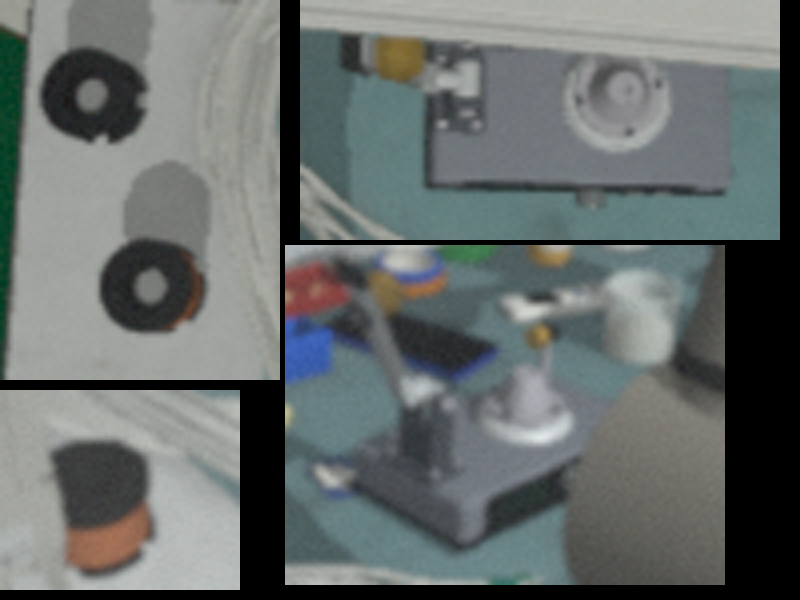

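The empty bobbin is the far one at top (133,204), with slots at about (145,205) and (136,215). The one at (147,250) is wound (copper shows). The winder plate is centred near (434,205), with small dark dog marks on it, and the tail arm leans back. Next I'll measure all of these.

Run:
```python
from h import *
a=np.load("/tmp/top0.npz"); im=a["im"]; d=a["d"]; pc=cloud("top",d)
hsv=cv2.cvtColor(im,cv2.COLOR_RGB2HSV)
def circ(P):
    A=np.c_[2*P,np.ones(len(P))]; s=np.linalg.lstsq(A,(P**2).sum(1),rcond=None)[0]; return s[:2],np.sqrt(s[2]+s[0]**2+s[1]**2)
# bobbins
dark=((hsv[...,2]<90)&(pc[...,1]>.25)&(pc[...,1]<.45)).astype(np.uint8); dark[:,:112]=0; dark[:185]=0;dark[270:]=0; dark[:,170:]=0
n,l,s,c=cv2.connectedComponentsWithStats(dark)
for i in range(1,n):
    if s[i,4]<150: continue
    print("dark",s[i],c[i].round(1))
    m=(l==i); hi=m&(pc[...,2]>.036)&(pc[...,2]<.055); P=pc[hi]; print(" top pts",hi.sum(),P.mean(0).round(4),"z med",np.median(P[:,2]))
    ct=max(cv2.findContours((m*1).astype(np.uint8),cv2.RETR_EXTERNAL,cv2.CHAIN_APPROX_NONE)[0],key=len)[:,0]
    W=np.array([onplane("top",p,.044)[:2] for p in ct]); cam0=np.array([.361,-.026]); ctr=P.mean(0)[:2]
    far=W[((W-ctr)@((ctr-cam0)/np.linalg.norm(ctr-cam0)))>-.005]; print(" rim fit",*circ(far))
    x0,y0,w,h=s[i][:4]; hole=(hsv[y0+6:y0+h-6,x0+6:x0+w-6,2]>90); vy,vx=np.nonzero(hole); 
    print(" hole@28",onplane("top",(vx.mean()+x0+6,vy.mean()+y0+6),.028).round(4))
# neighbours to the far bobbin: heights grid y x
for y in (.34,.37,.40,.43,.46,.5): print("y",y,[ (x,round(float(pc[(abs(pc[...,0]-x)<.012)&(abs(pc[...,1]-y)<.012)][:,2].max(initial=-9)),3)) for x in (.4,.46,.52,.58,.62)])
# winder
hs=(pc[...,2]>.036)&(pc[...,2]<.054)&(pc[...,1]<-.05)&(pc[...,1]>-.35)&(pc[...,0]>.42); vy,vx=np.nonzero(hs); print("housing px",vx.min(),vx.max(),vy.min(),vy.max(),hs.sum(), pc[hs][:,:2].min(0),pc[hs][:,:2].max(0))
np.set_printoptions(linewidth=250)
print("V",hsv[188:222,344:374,2])
```

```text
dark [120 192  26  24 436] [132.8 203.4]
 top pts 345 [0.5276 0.3816 0.043 ] z med 0.04321622426939574
 rim fit [0.52792119 0.38228256] 0.029267948923797926
 hole@28 [0.5282 0.3827 0.028 ]
dark [135 239  26  24 422] [147.2 250.9]
 top pts 361 [0.3999 0.3328 0.0431] z med 0.043176311917209664
 rim fit [0.40024369 0.33389342] 0.02913484199630372
 hole@28 [0.3999 0.3351 0.028 ]
y 0.34 [(0.4, 0.047), (0.46, 0.004), (0.52, 0.047), (0.58, 0.005), (0.62, 0.73)]
y 0.37 [(0.4, 0.048), (0.46, 0.005), (0.52, 0.05), (0.58, 0.005), (0.62, 0.029)]
y 0.4 [(0.4, 0.004), (0.46, 0.005), (0.52, 0.049), (0.58, 0.006), (0.62, 0.003)]
y 0.43 [(0.4, 0.005), (0.46, 0.007), (0.52, 0.003), (0.58, 0.005), (0.62, 0.007)]
y 0.46 [(0.4, 0.275), (0.46, 0.275), (0.52, 0.274), (0.58, 0.274), (0.62, -9.0)]
y 0.5 [(0.4, 0.275), (0.46, 0.272), (0.52, 0.272), (0.58, 0.272), (0.62, -0.181)]
housing px 313 387 190 231 1958 [ 0.46191642 -0.29568421] [ 0.56818021 -0.10310046]
V [[158 158 155 ... 174 177 175]
 [170 170 172 ... 165 167 171]
 [167 167 168 ... 154 157 157]
 ...
 [128 123 125 ... 124 122 125]
 [125 125 126 ... 123 123 123]
 [124 123 125 ... 123 124 124]]
```

Run:
```python
from h import *
a=np.load("/tmp/top0.npz"); im=a["im"]; d=a["d"]; pc=cloud("top",d); g=cv2.cvtColor(im,cv2.COLOR_RGB2GRAY)
b=np.load("/tmp/scene0.npz"); ps=cloud("scene",b["d"])
# rough housing: front edge in yaw, sides
hs=((abs(pc[...,2]-.046)<.006)&(pc[...,1]<-.05)&(pc[...,1]>-.35)&(pc[...,0]>.42)); print("front edge")
cols=[u for u in range(318,384,3)]
F=[]
for u in cols:
    col=g[205:235,u].astype(float)
    v=np.nonzero(hs[:,u])[0].max(); F.append(onplane("top",(u,v),.046)[:2])
F=np.array(F); k=np.polyfit(F[:,1],F[:,0],1); print("dx/dy",k, "x@-.221",np.polyval(k,-.221))
# plate by depth
pl=((pc[...,2]>.056)&(pc[...,2]<.095)&(abs(pc[...,1]+.221)<.05)&(abs(pc[...,0]-.52)<.05)); P=pc[pl]; print("plate",P.min(0),P.max(0),P.mean(0))
ct=pc[(pc[...,2]>.083)&(pc[...,2]<.11)&(abs(pc[...,1]+.221)<.03)&(abs(pc[...,0]-.52)<.04)]; print("top of cone",len(ct),np.median(ct,0),ct[:,2].max())
# scene cloud cone & tail
for nm,q in(("top",pc),("scene",ps)):
    m=(q[...,2]>.09)&(q[...,2]<.3)&(q[...,0]>.46)&(q[...,0]<.6)&(q[...,1]<.05)&(q[...,1]>-.16)
    Q=q[m]; 
    for z in np.arange(.09,.27,.015):
        r=Q[(Q[:,2]>=z)&(Q[:,2]<z+.015)]
        if len(r): print(nm,"tail z",round(z,3),len(r),"x",r[:,0].min().round(3),r[:,0].max().round(3),"y",r[:,1].min().round(3),np.median(r[:,1]).round(3),r[:,1].max().round(3))
# left wall edge
L=pc[(pc[...,2]>.1)&(pc[...,1]>.4)&(pc[...,1]<.6)&(pc[...,0]>.35)&(pc[...,0]<.65)]
for z in(.1,.2,.25,.3,.5,.7): r=L[(L[:,2]>z)&(L[:,2]<z+.1)]; print("left z",z,len(r),r[:,1].min(initial=9).round(3))
t=im[184:228,338:378]; save("plate.png",cv2.resize(t,None,fx=10,fy=10,interpolation=cv2.INTER_CUBIC))
c=cv2.resize(im[186:222,112:152],None,fx=10,fy=10,interpolation=cv2.INTER_CUBIC)
W=np.zeros((440,800,3),np.uint8); W[:440,:400]=cv2.resize(t,(400,440),interpolation=cv2.INTER_CUBIC); W[:360,400:]=c; save("plate.png",W)
```

```text
front edge
dx/dy [0.00576709 0.47470408] x@-.221 0.47342954954716004
plate [ 0.5014282  -0.25391245  0.05605231] [ 0.55781585 -0.1899398   0.09106081] [ 0.53018878 -0.21922402  0.0695742 ]
top of cone 72 [ 0.5314517  -0.22088767  0.08606189] 0.0910608147975154
top tail z 0.09 14 x 0.515 0.546 y -0.129 -0.126 -0.11
top tail z 0.105 141 x 0.512 0.555 y -0.129 -0.119 -0.094
top tail z 0.12 19 x 0.525 0.54 y -0.098 -0.096 -0.085
top tail z 0.135 9 x 0.525 0.535 y -0.093 -0.09 -0.085
top tail z 0.15 3 x 0.525 0.527 y -0.085 -0.082 -0.08
top tail z 0.18 17 x 0.518 0.547 y -0.09 -0.069 -0.052
top tail z 0.195 126 x 0.518 0.543 y -0.087 -0.072 -0.054
top tail z 0.21 63 x 0.521 0.542 y -0.079 -0.05 -0.04
top tail z 0.225 10 x 0.522 0.541 y -0.047 -0.045 -0.043
scene tail z 0.09 31 x 0.511 0.553 y -0.126 -0.113 -0.106
scene tail z 0.105 81 x 0.511 0.552 y -0.129 -0.111 -0.087
scene tail z 0.12 26 x 0.525 0.541 y -0.1 -0.087 -0.079
scene tail z 0.135 25 x 0.523 0.542 y -0.085 -0.078 -0.073
scene tail z 0.15 27 x 0.525 0.543 y -0.079 -0.071 -0.067
scene tail z 0.165 25 x 0.524 0.544 y -0.074 -0.065 -0.055
scene tail z 0.18 54 x 0.52 0.542 y -0.083 -0.056 -0.046
scene tail z 0.195 84 x 0.519 0.544 y -0.08 -0.063 -0.044
scene tail z 0.21 40 x 0.519 0.547 y -0.075 -0.042 -0.037
scene tail z 0.225 14 x 0.523 0.543 y -0.042 -0.04 -0.036
left z 0.1 0 9.0
left z 0.2 4751 0.453
left z 0.25 5859 0.453
left z 0.3 2366 0.522
left z 0.5 0 9.0
left z 0.7 0 9.0
```

View pics/plate.png

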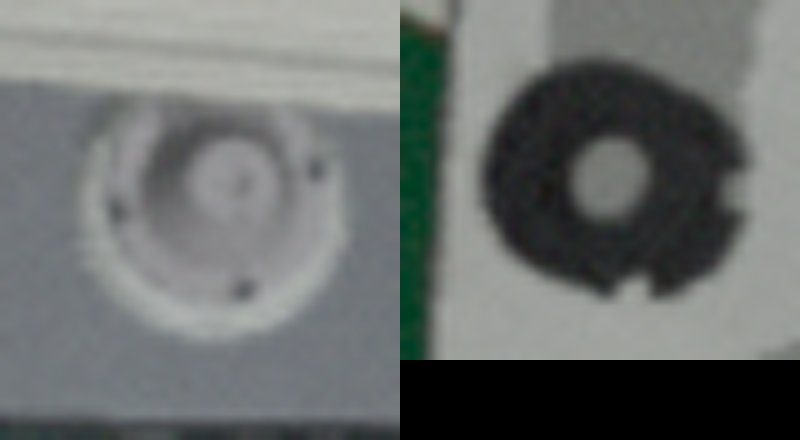

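The right panel shows the bobbin's slots at about px (145.5,204.7) and (135.3,214.7). The left panel shows dog tops as dark dots at about px (349.8,205), (362.3,212.8) and (369.6,200.8).

Run:
```python
from h import *
c=lambda x,y,ox,oy:(ox+x/10-.5,oy+y/10-.5)
D=[onplane("top",c(x,y,338,184),.067)[:2] for x,y in((118,210),(243,288),(316,168))]
ax=(D[0]+D[2])/2; print("dogs",np.round(D,4),"axis",ax.round(4),[np.degrees(np.arctan2(*(p-ax)[::-1])).round(1) for p in D],[np.linalg.norm(p-ax).round(4) for p in D])
print("cone top",onplane("top",c(234,179,338,184),.086).round(4))
B=np.array([.528,.3825])
for x,y in((738,187),(633,290)):
    p=onplane("top",c(x-400,y,112,186),.004)[:2]; print("slot",p.round(4),np.degrees(np.arctan2(*(p-B)[::-1])).round(1),np.linalg.norm(p-B).round(4))
```

```text
dogs [[ 0.5271 -0.1943]
 [ 0.5074 -0.2256]
 [ 0.5386 -0.2446]] axis [ 0.5328 -0.2194] [np.float64(102.9), np.float64(-166.3), np.float64(-77.1)] [np.float64(0.0258), np.float64(0.0262), np.float64(0.0258)]
cone top [ 0.5327 -0.2206  0.086 ]
slot [0.5294 0.3552] -87.1 0.0274
slot [0.5004 0.3828] 179.4 0.0276
```

The three dog marks are 90° apart and about 26 mm from the axis, so the spindle phase is ≈13°. The bobbin's slots are at ≈1°, so it has to turn about +12°. Now moving off towards the bobbin.

```bash
cat > go.py <<'E'
import sys; from h import *
# python3 go.py x y z yawdeg : shift in tool axes (mm) and roll (rad) from here
s=telemetry.observe(); p=s["tool_pos"]; w=s["tool_rot"][2]; x,y,z,a=map(float,sys.argv[1:5])
from scipy.spatial.transform import Rotation as Ro
d=Ro.from_euler("xyz",s["tool_rot"]).inv().apply(np.array([x,y,z])-p)*1000
r=-(np.radians(a)-w); r=(r+np.pi)%(2*np.pi)-np.pi
print("t",round(s["time"],2),"pos",p.round(4),"yaw",np.degrees(w).round(1),"q",s["qpos"].round(2),"F",s["contact_force"].round(1),"-> ",d.round(1),round(r,3))
E
python3 -m crank '[[1,368,-340,0,-1.35],[1,368,-340,0,-1.35],[1,368,-340,0,-1.35],[1,368,-340,0,-1.35],[1,368,-340,0,-1.35],[1,368,-340,0,-1.35],[1,368,-340,0,-1.35],[1,368,-340,0,-1.35],[1,368,-340,0,-1.35],[1,368,-340,0,-1.35],[1,368,-340,0,-1.35],[1,368,-340,0,-1.35]]' 12; python3 go.py .528 .382 .30 90
```

```text
time: 1.1
tool_pos: [0.3996, -0.0987, 0.4047]
tool_rot: [-3.142, 0.0, 1.576]
contact_force: [0.6, -0.9, -0.1]
opening: 0.0915
grip_force: 0.0
t 1.1 pos [ 0.3996 -0.0987  0.4047] yaw 90.3 q [-0.43  0.13  1.81 -0.    1.2  -0.43] F [ 0.6 -0.9 -0.1] ->  [480.  131.  104.6] 0.005
```

```bash
python3 -m crank '[[1,480,131,0,0.005],[1,480,131,0,0.005],[1,480,131,0,0.005],[1,480,131,0,0.005],[1,480,131,0,0.005],[1,480,131,0,0.005],[1,480,131,0,0.005],[1,480,131,0,0.005],[1,480,131,0,0.005],[1,480,131,0,0.005],[1,480,131,0,0.005],[1,480,131,0,0.005]]'; python3 go.py .528 .382 .23 90
```

```text
time: 2.1
tool_pos: [0.53, 0.3816, 0.404]
tool_rot: [-3.141, 0.0, 1.566]
contact_force: [0.2, 0.0, 0.0]
opening: 0.0916
grip_force: 0.0
t 2.1 pos [0.53   0.3816 0.404 ] yaw 89.7 q [ 0.51  0.59  1.13 -0.    1.43  0.51] F [0.2 0.  0. ] ->  [  0.5  -1.8 174. ] -0.004
```

```bash
python3 -m crank '[[1,0.5,-2,40,0],[1,0.5,-2,80,0],[1,0.5,-2,110,0],[1,0.5,-2,140,0],[1,0.5,-2,160,0],[1,0.5,-2,175,0],[1,0.5,-2,190,0],[1,0.5,-2,200,0],[1,0.5,-2,206,0],[1,0.5,-2,206,0]]'; python3 go.py .528 .382 .198 90
python3 - <<'E'
from h import *
im,d=vision.read_camera("top"); im2,_=vision.read_camera("scene")
W=np.hstack([cv2.resize(im[150:270,90:210],(400,400)),cv2.resize(im2[200:360,120:280],(400,400))]); save("grasp.png",W)
E
```

```text
time: 2.93
tool_pos: [0.5277, 0.3795, 0.1972]
tool_rot: [-3.139, 0.001, 1.566]
contact_force: [-0.7, -0.9, 0.0]
opening: 0.092
grip_force: 0.0
t 2.93 pos [0.5277 0.3795 0.1972] yaw 89.7 q [ 0.51  0.77  1.38 -0.    0.99  0.51] F [-0.7 -0.9  0. ] ->  [ 2.5  0.3 -0.8] -0.005
```

View pics/grasp.png

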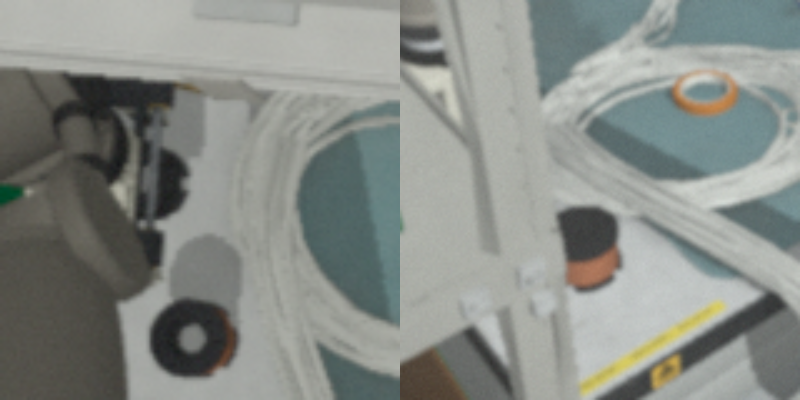

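The gripper straddles the bobbin (left panel, about (160,190)), and the wound bobbin at (190,340) is clear. I'll correct y by 2.5 mm and close.

```bash
python3 -m crank '[[1,2.5,0,0,0],[1,2.5,0,0,0],[-1,2.5,0,0,0],[-1,2.5,0,0,0],[-1,2.5,0,0,0],[-1,2.5,0,0,0],[-1,2.5,0,0,0],[-1,2.5,0,0,0],[-1,2.5,0,0,0]]' 12; python3 go.py .528 .382 .198 90
```

```text
time: 3.78
tool_pos: [0.5281, 0.3822, 0.1987]
tool_rot: [-3.142, 0.0, 1.566]
contact_force: [-0.7, -0.3, 0.5]
opening: 0.0614
grip_force: 12.0
t 3.78 pos [0.5281 0.3822 0.1987] yaw 89.7 q [ 0.51  0.78  1.37 -0.    1.    0.51] F [-0.7 -0.3  0.5] ->  [-0.2 -0.   0.7] -0.005
```

```bash
python3 -m crank '[[-1,0,0,-10,0],[-1,0,0,-30,0],[-1,0,0,-70,0],[-1,0,0,-110,0],[-1,0,0,-150,0],[-1,0,0,-190,0],[-1,0,0,-220,0],[-1,0,0,-220,0]]'; python3 go.py .42 -.02 .42 90
```

```text
time: 4.45
tool_pos: [0.5281, 0.3824, 0.4277]
tool_rot: [3.129, -0.007, 1.566]
contact_force: [0.4, -0.3, -0.8]
opening: 0.0611
grip_force: 12.0
t 4.45 pos [0.5281 0.3824 0.4277] yaw 89.7 q [ 0.51  0.57  1.1  -0.    1.46  0.51] F [ 0.4 -0.3 -0.8] ->  [-402.9 -106.2    3.7] -0.005
```

```bash
python3 -m crank '[[-1,-30,-8,0,0],[-1,-70,-18,0,0],[-1,-110,-29,0,0],[-1,-150,-40,0,0],[-1,-190,-50,0,0],[-1,-230,-61,0,0],[-1,-270,-71,0,0],[-1,-310,-82,0,0],[-1,-350,-92,0,0],[-1,-385,-102,0,0],[-1,-403,-106,0,0],[-1,-403,-106,0,0]]'; python3 go.py .5328 -.220 .34 92
```

```text
time: 5.45
tool_pos: [0.4189, -0.023, 0.4189]
tool_rot: [-3.141, 0.001, 1.562]
contact_force: [0.1, 0.8, -0.9]
opening: 0.0615
grip_force: 12.0
t 5.45 pos [ 0.4189 -0.023   0.4189] yaw 89.5 q [-0.24  0.13  1.76 -0.    1.24 -0.23] F [ 0.1  0.8 -0.9] ->  [-195.8  115.7   79.1] -0.044
```

```bash
python3 -m crank '[[-1,-40,0,0,0],[-1,-80,0,0,0],[-1,-120,0,0,-0.02],[-1,-155,20,0,-0.044],[-1,-185,50,10,-0.044],[-1,-196,85,30,-0.044],[-1,-196,105,50,-0.044],[-1,-196,116,70,-0.044],[-1,-196,116,79,-0.044],[-1,-196,116,79,-0.044]]'; python3 go.py .5328 -.220 .27 92;  python3 - <<'E'
from h import *
im,d=vision.read_camera("top"); im2,d2=vision.read_camera("scene")
W=np.hstack([cv2.resize(im[150:250,290:420],(400,308)),cv2.resize(im2[110:230,250:400],(400,308))]); save("pre.png",W)
E
```

```text
time: 6.28
tool_pos: [0.5348, -0.2159, 0.3368]
tool_rot: [-3.136, -0.003, 1.611]
contact_force: [-0.9, 0.7, -2.7]
opening: 0.0615
grip_force: 12.0
t 6.28 pos [ 0.5348 -0.2159  0.3368] yaw 92.3 q [-0.52  0.5   1.48 -0.    1.18 -0.56] F [-0.9  0.7 -2.7] ->  [-4.3 -1.8 66.8] 0.005
```

View pics/pre.png

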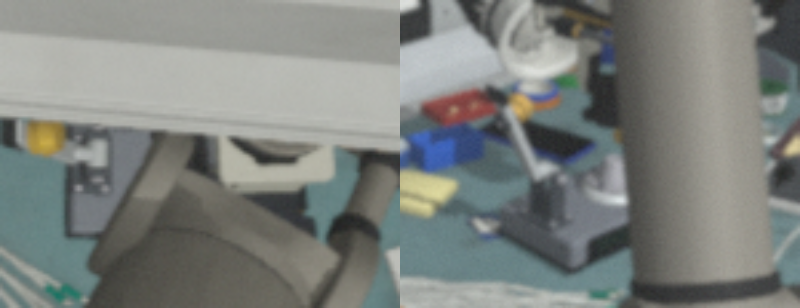

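The arm hides most of the view: the winder and the leaning tail arm look undisturbed, but the bobbin can't be seen. I'll go by force from here, settling just above the dogs first.

```bash
python3 -m crank '[[-1,-4,-2,0,0],[-1,-4,-2,20,0],[-1,-4,-2,40,0],[-1,-4,-2,55,0],[-1,-4,-2,62,0],[-1,-4,-2,62,0],[-1,-4,-2,62,0],[-1,-4,-2,62,0]]'; python3 go.py .5328 -.220 .268 92
```

```text
time: 7.05
tool_pos: [0.5335, -0.2212, 0.2794]
tool_rot: [3.139, 0.002, 1.61]
contact_force: [-0.9, -0.6, -0.8]
opening: 0.0614
grip_force: 12.0
t 7.05 pos [ 0.5335 -0.2212  0.2794] yaw 92.2 q [-0.53  0.56  1.54 -0.    1.04 -0.56] F [-0.9 -0.6 -0.8] ->  [ 1.2 -0.7 11.4] 0.004
```

```bash
python3 -m crank '[[-1,1,-0.7,4,0],[-1,1,-0.7,8,0],[-1,1,-0.7,10,0],[-1,1,-0.7,11,0],[-1,1,-0.7,11,0]]'; python3 go.py .5328 -.220 .2657 92;python3 -m crank '[[-1,0,0,0.7,0],[-1,0,0,1.4,0],[-1,0,0,1.4,0]]'; python3 go.py .5328 -.220 .2657 92
```

```text
time: 7.47
tool_pos: [0.5325, -0.22, 0.2665]
tool_rot: [-3.141, 0.0, 1.61]
contact_force: [-0.1, -1.6, -1.4]
opening: 0.0612
grip_force: 12.0
t 7.47 pos [ 0.5325 -0.22    0.2665] yaw 92.2 q [-0.52  0.57  1.56 -0.    1.01 -0.56] F [-0.1 -1.6 -1.4] ->  [-0.1  0.3  0.8] 0.004
time: 7.72
tool_pos: [0.5326, -0.22, 0.2657]
tool_rot: [3.141, 0.001, 1.61]
contact_force: [-0.5, -0.7, 0.7]
opening: 0.0613
grip_force: 12.0
t 7.72 pos [ 0.5326 -0.22    0.2657] yaw 92.2 q [-0.52  0.57  1.56 -0.    1.01 -0.56] F [-0.5 -0.7  0.7] ->  [-0.   0.2 -0. ] 0.004
```

```bash
python3 -m crank '[[-1,0,0,0.5,0],[-1,0,0,0.5,0]]'; python3 -m crank '[[-1,0,0,0.5,0],[-1,0,0,0.5,0]]'
```

```text
time: 7.88
tool_pos: [0.5326, -0.22, 0.2655]
tool_rot: [3.141, 0.001, 1.61]
contact_force: [-2.0, -0.8, 4.9]
opening: 0.0615
grip_force: 12.0
time: 8.05
tool_pos: [0.5326, -0.22, 0.2654]
tool_rot: [3.14, 0.001, 1.61]
contact_force: [-0.7, 0.4, 7.4]
opening: 0.0614
grip_force: 12.0
```

It's riding on the dog tops at the expected height with about 8 N. Now turning.

```bash
python3 -m crank '[[-1,0,0,0,-0.03],[-1,0,0,0,-0.06],[-1,0,0,0,-0.06]]'; python3 -m crank '[[-1,0,0,0,-0.03],[-1,0,0,0,-0.05],[-1,0,0,0,-0.05]]'; python3 go.py .5328 -.220 .2607 102
```

```text
time: 8.3
tool_pos: [0.5327, -0.2201, 0.2652]
tool_rot: [3.14, 0.001, 1.671]
contact_force: [0.4, -1.1, 4.3]
opening: 0.0615
grip_force: 12.0
time: 8.55
tool_pos: [0.5327, -0.2201, 0.2649]
tool_rot: [3.14, 0.001, 1.72]
contact_force: [1.3, -0.8, 5.1]
opening: 0.0611
grip_force: 12.0
t 8.55 pos [ 0.5327 -0.2201  0.2649] yaw 98.6 q [-0.52  0.58  1.56 -0.    1.   -0.67] F [ 1.3 -0.8  5.1] ->  [0.1 0.1 4.2] -0.06
```

```bash
python3 -m crank '[[-1,0,0,0.2,-0.02],[-1,0,0,0.2,-0.04],[-1,0,0,0.2,-0.04]]'; python3 go.py .5328 -.220 .2607 102
```

```text
time: 8.8
tool_pos: [0.5328, -0.2202, 0.2646]
tool_rot: [3.14, 0.001, 1.76]
contact_force: [2.1, -2.2, 4.3]
opening: 0.0611
grip_force: 12.0
t 8.8 pos [ 0.5328 -0.2202  0.2646] yaw 100.9 q [-0.52  0.58  1.56 -0.    1.   -0.71] F [ 2.1 -2.2  4.3] ->  [0.2 0.  3.9] -0.02
```

```bash
python3 -m crank '[[-1,0,0,0.4,-0.01],[-1,0,0,0.4,-0.02],[-1,0,0,0.4,-0.02]]'; python3 go.py .5328 -.220 .2607 102
```

```text
time: 9.05
tool_pos: [0.5323, -0.2197, 0.263]
tool_rot: [-3.141, -0.001, 1.78]
contact_force: [1.2, -0.2, -0.1]
opening: 0.0612
grip_force: 12.0
t 9.05 pos [ 0.5323 -0.2197  0.263 ] yaw 102.0 q [-0.52  0.58  1.56  0.    1.   -0.73] F [ 1.2 -0.2 -0.1] ->  [-0.4  0.4  2.3] -0.0
```

It dropped at yaw ≈102°, and the force is gone. I stop turning and follow it down.

```bash
python3 -m crank '[[-1,0,0,0.6,0],[-1,0,0,1.2,0],[-1,0,0,1.2,0]]'; python3 -m crank '[[-1,0,0,0.6,0],[-1,0,0,1.0,0],[-1,0,0,1.0,0]]';  python3 go.py .5328 -.220 .2607 102
```

```text
time: 9.3
tool_pos: [0.5324, -0.2199, 0.2622]
tool_rot: [-3.141, -0.0, 1.78]
contact_force: [1.2, -1.6, -0.7]
opening: 0.0614
grip_force: 12.0
time: 9.55
tool_pos: [0.5325, -0.2202, 0.2618]
tool_rot: [3.141, 0.001, 1.78]
contact_force: [0.4, -3.0, 2.4]
opening: 0.0618
grip_force: 12.0
t 9.55 pos [ 0.5325 -0.2202  0.2618] yaw 102.0 q [-0.52  0.58  1.56 -0.    1.   -0.73] F [ 0.4 -3.   2.4] ->  [0.1 0.3 1.1] -0.001
```

```bash
python3 -m crank '[[-1,-0.6,0,0,0],[-1,-0.6,0,0.5,0],[-1,-0.6,0,0.5,0]]'; python3 -m crank '[[-1,0,0,0.6,0],[-1,0,0,0.6,0]]';  python3 go.py .5328 -.220 .2607 102
```

```text
time: 9.8
tool_pos: [0.5327, -0.2207, 0.2613]
tool_rot: [3.141, 0.001, 1.78]
contact_force: [0.0, -3.6, 4.2]
opening: 0.0611
grip_force: 12.0
time: 9.97
tool_pos: [0.5327, -0.2209, 0.261]
tool_rot: [3.141, 0.002, 1.78]
contact_force: [0.1, -4.3, 5.4]
opening: 0.0615
grip_force: 12.0
t 9.97 pos [ 0.5327 -0.2209  0.261 ] yaw 102.0 q [-0.53  0.58  1.56 -0.    1.   -0.73] F [ 0.1 -4.3  5.4] ->  [0.9 0.2 0.3] -0.0
```

Still a sideways push towards −y, so I'll shift further that way.

```bash
python3 -m crank '[[-1,-0.6,0,0,0],[-1,-0.8,0,0,0],[-1,-0.8,0,0.3,0],[-1,-0.8,0,0.3,0]]'; python3 -m crank '[[-1,-0.3,0,0.4,0],[-1,-0.3,0,0.4,0]]';  python3 go.py .5328 -.220 .2607 102
```

```text
time: 10.3
tool_pos: [0.5329, -0.2215, 0.2606]
tool_rot: [3.141, 0.001, 1.78]
contact_force: [0.1, -3.0, 6.5]
opening: 0.0612
grip_force: 12.0
time: 10.47
tool_pos: [0.5329, -0.2216, 0.2605]
tool_rot: [3.141, 0.001, 1.78]
contact_force: [-0.2, -1.8, 8.6]
opening: 0.0614
grip_force: 12.0
t 10.47 pos [ 0.5329 -0.2216  0.2605] yaw 102.0 q [-0.53  0.58  1.56 -0.    1.   -0.74] F [-0.2 -1.8  8.6] ->  [ 1.6  0.2 -0.2] -0.0
```

Home: it stands 5.0 mm below the dog-top height and is stiff under 8 N. I'll ease off, release and lift clear.

```bash
python3 -m crank '[[-1,0,0,-0.5,0],[-1,0,0,-0.5,0],[1,0,0,-0.5,0],[1,0,0,-0.5,0],[1,0,0,-0.5,0],[1,0,0,-0.5,0],[1,0,0,-0.5,0],[1,0,0,-0.5,0],[1,0,0,-0.5,0]]'; python3 -m crank '[[1,0,0,-5,0],[1,0,0,-20,0],[1,0,0,-50,0],[1,0,0,-90,0],[1,0,0,-130,0],[1,0,0,-170,0],[1,0,0,-185,0],[1,0,0,-185,0]]';  python3 go.py .5328 .03 .445 90
```

```text
time: 11.22
tool_pos: [0.5328, -0.2215, 0.26]
tool_rot: [-3.141, -0.0, 1.78]
contact_force: [-0.5, 0.5, 1.0]
opening: 0.0914
grip_force: 0.0
time: 11.88
tool_pos: [0.5329, -0.2215, 0.4509]
tool_rot: [3.134, 0.007, 1.78]
contact_force: [1.2, 0.4, -0.1]
opening: 0.0918
grip_force: 0.0
t 11.88 pos [ 0.5329 -0.2215  0.4509] yaw 102.0 q [-0.53  0.41  1.3  -0.    1.43 -0.74] F [ 1.2  0.4 -0.1] ->  [246.1  52.1   4.6] 0.209
```

```bash
python3 -m crank '[[0,40,8,0,0.1],[-1,80,17,0,0.209],[-1,120,25,0,0.209],[-1,160,34,0,0.209],[-1,200,42,0,0.209],[-1,235,50,0,0.209],[-1,246,52,0,0.209],[-1,246,52,0,0.209],[-1,246,52,0,0.209],[-1,246,52,0,0.209]]';  python3 go.py .5328 .03 .36 90
python3 - <<'E'
from h import *
im,d=vision.read_camera("top"); im2,d2=vision.read_camera("scene"); np.savez("/tmp/l.npz",d=d,d2=d2)
pc=cloud("top",d); m=(np.hypot(pc[...,0]-.533,pc[...,1]+.2205)<.04)&(pc[...,2]>.09)&(pc[...,2]<.125); print("bobbin top",m.sum(),pc[m].mean(0).round(4) if m.sum() else 0, np.median(pc[m][:,2]) if m.sum() else 0)
W=np.hstack([cv2.resize(im[150:250,280:410],(400,308)),cv2.resize(im2[110:230,250:400],(400,308))]); save("seat.png",W)
E
```

```text
time: 12.72
tool_pos: [0.5327, 0.0288, 0.4446]
tool_rot: [-3.141, 0.001, 1.57]
contact_force: [-0.7, -0.6, 0.2]
opening: 0.0297
grip_force: 0.0
t 12.72 pos [0.5327 0.0288 0.4446] yaw 90.0 q [-0.09  0.33  1.43 -0.    1.38 -0.09] F [-0.7 -0.6  0.2] ->  [ 1.2  0.2 84.6] -0.001
bobbin top 355 [ 0.5271 -0.2205  0.1044] 0.10505612129641133
```

View pics/seat.png

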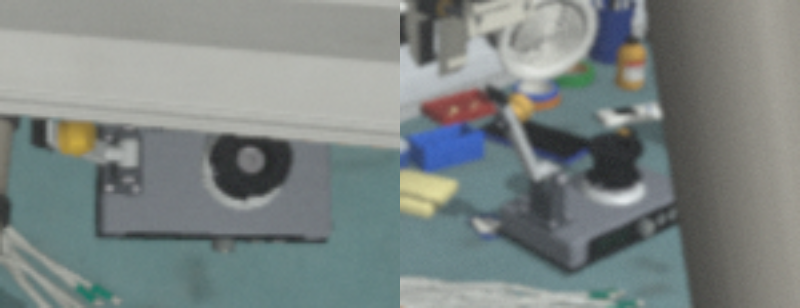

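The bobbin sits level on the plate with its top at z ≈ 0.105 (left panel (250,160), right panel (613,160)), and the tail still leans back at (515,115). Next I go down behind the tab.

```bash
python3 -m crank '[[-1,0,0,35,0],[-1,0,0,65,0],[-1,0,0,77,0],[-1,0,0,77,0],[-1,0,0,77,0]]';  python3 go.py .5328 -.025 .368 90
```

```text
time: 13.23
tool_pos: [0.5328, 0.0289, 0.368]
tool_rot: [-3.14, 0.0, 1.569]
contact_force: [0.6, 0.3, 0.6]
opening: 0.0006
grip_force: 0.0
t 13.23 pos [0.5328 0.0289 0.368 ] yaw 89.9 q [-0.09  0.39  1.56 -0.    1.19 -0.09] F [0.6 0.3 0.6] ->  [-53.9   0.    0. ] -0.002
```

```bash
python3 -m crank '[[-1,-15,0,0,0],[-1,-30,0,0,0],[-1,-42,0,0,0],[-1,-52,0,-3,0],[-1,-62,0,-7,0],[-1,-72,0,-11,0],[-1,-82,0,-15,0],[-1,-92,0,-18,0],[-1,-100,0,-20,0],[-1,-108,0,-22,0],[-1,-116,0,-24,0],[-1,-116,0,-24,0]]';  python3 go.py .5328 -.137 .41 90
```

```text
time: 14.23
tool_pos: [0.5327, -0.0876, 0.3924]
tool_rot: [3.141, 0.001, 1.57]
contact_force: [0.0, -0.8, 0.2]
opening: 0.0001
grip_force: 0.0
t 14.23 pos [ 0.5327 -0.0876  0.3924] yaw 89.9 q [-0.3   0.38  1.5  -0.    1.26 -0.3 ] F [ 0.  -0.8  0.2] ->  [-49.4   0.2 -17.5] -0.001
```

```bash
python3 -m crank '[[-1,-16,0,-6,0],[-1,-32,0,-11,0],[-1,-46,0,-14,0],[-1,-60,0,-13,0],[-1,-74,0,-10,0],[-1,-87,0,-6,0],[-1,-99,0,1,0],[-1,-111,0,8,0],[-1,-122,0,16,0],[-1,-122,0,16,0]]';  python3 go.py .5328 -.2348 .3438 90
python3 - <<'E'
from h import *
im,d=vision.read_camera("top"); im2,d2=vision.read_camera("scene")
W=np.hstack([cv2.resize(im[150:250,280:410],(400,308)),cv2.resize(im2[110:230,250:400],(400,308))]); save("tail.png",W)
E
```

```text
time: 15.07
tool_pos: [0.5322, -0.2102, 0.3737]
tool_rot: [-3.138, -0.001, 1.569]
contact_force: [-1.0, 0.3, -0.1]
opening: 0.0005
grip_force: 0.0
t 15.07 pos [ 0.5322 -0.2102  0.3737] yaw 89.9 q [-0.51  0.45  1.44 -0.    1.25 -0.51] F [-1.   0.3 -0.1] ->  [-24.7   0.7  29.8] -0.002
```

View pics/tail.png

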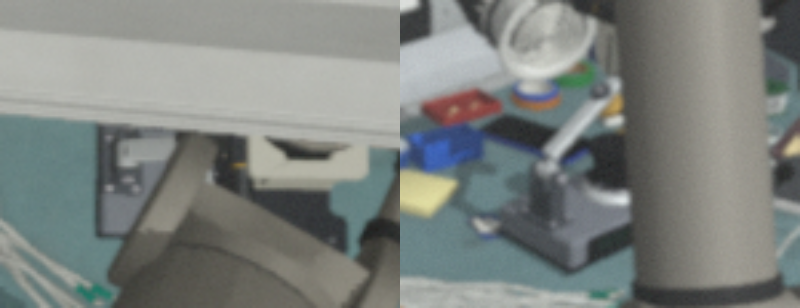

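The arm has swung over to about 40° (right panel, from (550,165) to (605,90)). I'll carry on down to just above closed.

```bash
python3 -m crank '[[-1,-10,0,10,0],[-1,-18,0,20,0],[-1,-25,0,30,0],[-1,-31,0,40,0],[-1,-36,0,50,0],[-1,-40,0,58,0],[-1,-41,0,63,0],[-1,-41,0,63,0]]';  python3 go.py .5328 -.2505 .304 90
```

```text
time: 15.83
tool_pos: [0.5324, -0.2494, 0.3116]
tool_rot: [-3.139, -0.001, 1.57]
contact_force: [-1.4, 0.3, -0.4]
opening: 0.0007
grip_force: 0.0
t 15.83 pos [ 0.5324 -0.2494  0.3116] yaw 90.0 q [-0.57  0.54  1.47 -0.    1.13 -0.57] F [-1.4  0.3 -0.4] ->  [-1.1  0.5  7.6] -0.0
```

```bash
python3 -m crank '[[-1,-1,0,2,0],[-1,-1,0,4,0],[-1,-1,0,5.5,0],[-1,-1,0,6.5,0],[-1,-1,0,6.5,0]]';  python3 go.py .5328 -.2505 .304 90;  python3 -m crank '[[-1,0,0,0.7,0],[-1,0,0,0.7,0]]'; python3 -m crank '[[-1,0,0,0.5,0],[-1,0,0,0.5,0]]'
```

```text
time: 16.25
tool_pos: [0.5327, -0.25, 0.3068]
tool_rot: [3.141, 0.0, 1.571]
contact_force: [-0.1, 0.3, -0.4]
opening: 0.001
grip_force: 0.0
t 16.25 pos [ 0.5327 -0.25    0.3068] yaw 90.0 q [-0.57  0.55  1.48 -0.    1.12 -0.57] F [-0.1  0.3 -0.4] ->  [-0.5  0.1  2.8] 0.0
time: 16.42
tool_pos: [0.5327, -0.25, 0.3061]
tool_rot: [3.141, 0.0, 1.571]
contact_force: [-0.2, 0.1, 0.1]
opening: 0.0008
grip_force: 0.1
time: 16.58
tool_pos: [0.5327, -0.2501, 0.3056]
tool_rot: [3.141, 0.0, 1.571]
contact_force: [0.5, 0.1, 0.5]
opening: 0.0002
grip_force: 0.1
```

```bash
python3 -m crank '[[-1,0,0,0.7,0],[-1,0,0,0.7,0]]'|sed -n '2p;4p';  python3 -m crank '[[-1,0,0,0.6,0],[-1,0,0,0.6,0]]'|sed -n '2p;4p'; python3 -m crank '[[-1,0,0,0.5,0],[-1,0,0,0.5,0]]'|sed -n '2p;4p'
```

```text
tool_pos: [0.5326, -0.2501, 0.3047]
contact_force: [0.1, -0.0, 0.2]
tool_pos: [0.5326, -0.2502, 0.3043]
contact_force: [0.4, -1.6, 1.0]
tool_pos: [0.5326, -0.2502, 0.3042]
contact_force: [-1.3, 0.4, 4.2]
```

```bash
python3 -m crank '[[-1,0,0,0.5,0],[-1,0,0,0.5,0]]'|sed -n '2p;4p';  python3 -m crank '[[-1,0,0,0.3,0],[-1,0,0,0.3,0]]'|sed -n '2p;4p'
```

```text
tool_pos: [0.5326, -0.2502, 0.3041]
contact_force: [-1.9, 0.6, 8.1]
tool_pos: [0.5326, -0.2501, 0.3041]
contact_force: [-3.1, 1.5, 8.5]
```

There's a firm stop at the closed height (tab face at z = 0.126). I'll lift off, move aside and check.

```bash
python3 -m crank '[[-1,0,0,-3,0],[-1,0,0,-20,0],[-1,0,0,-55,0],[-1,0,0,-95,0],[-1,0,0,-120,0],[-1,40,0,-120,0],[-1,80,0,-120,0],[-1,120,0,-120,0],[-1,160,0,-120,0],[-1,200,0,-120,0],[-1,240,0,-120,0],[-1,270,0,-120,0]]';  python3 go.py .5328 .03 .42 90
python3 - <<'E'
from h import *
im,d=vision.read_camera("top"); im2,d2=vision.read_camera("scene")
for n,dd in(("top",d),("scene",d2)):
    q=cloud(n,dd); m=(abs(q[...,0]-.533)<.007)&(q[...,1]<-.09)&(q[...,1]>-.27)&(q[...,2]>.112)&(q[...,2]<.2); Q=q[m]
    for y in np.arange(-.27,-.09,.02):
        r=Q[(Q[:,1]>=y)&(Q[:,1]<y+.02)]; print(n,round(y,2),len(r),np.median(r[:,2]).round(4) if len(r) else 0)
W=np.hstack([cv2.resize(im[150:250,280:410],(400,308)),cv2.resize(im2[110:230,250:400],(400,308))]); save("end.png",W)
E
```

```text
time: 18.42
tool_pos: [0.5321, 0.0228, 0.4228]
tool_rot: [-3.141, -0.001, 1.572]
contact_force: [0.3, -0.5, -0.2]
opening: 0.0007
grip_force: 0.0
t 18.42 pos [0.5321 0.0228 0.4228] yaw 90.1 q [-0.1   0.34  1.47  0.    1.33 -0.1 ] F [ 0.3 -0.5 -0.2] ->  [7.2 0.7 2.8] 0.001
top -0.27 32 0.1253
top -0.25 43 0.1254
top -0.23 46 0.1304
top -0.21 49 0.1261
top -0.19 46 0.1261
top -0.17 48 0.1265
top -0.15 52 0.1247
top -0.13 22 0.114
top -0.11 0 0
scene -0.27 7 0.1282
scene -0.25 17 0.1264
scene -0.23 20 0.131
scene -0.21 21 0.1274
scene -0.19 22 0.127
scene -0.17 23 0.1273
scene -0.15 19 0.1272
scene -0.13 34 0.1165
scene -0.11 0 0
```

View pics/end.png

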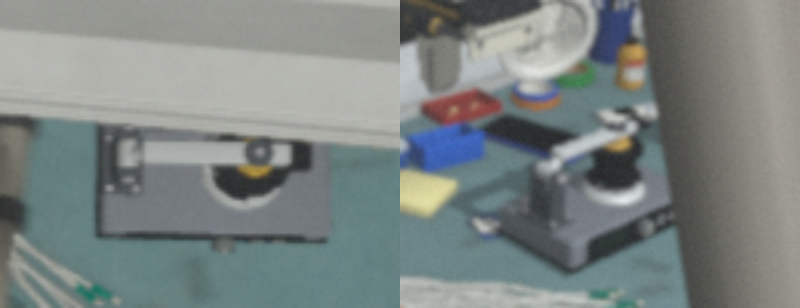

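The arm lies level at z ≈ 0.126 along its length, with its brass centre in the bobbin (left panel (257,160), right panel (620,140)). The robot is clear, so I'm handing in.

```bash
python3 -c "
from cell import ticket; print(ticket.hand_in())"
```

```text
the job is handed in; nothing more can be done
None
```

The empty bobbin is fully home on the drive cone with the tailstock arm closed and its centre in the bobbin's top; the job was handed in at about 18.5 s, with the measured push on the bobbin under 10 N throughout.

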